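Tip the tray of heatsinks into the salvage hopper

TASK

Take the loose cover off the steel hopper and lay it flat, handle up, in the middle of the empty squarish rubber pad. Then lift the handled tray by its handle with its four heatsinks aboard, carry it over, tip all four into the hopper without touching them with the gripper, and set the empty tray back flat in the middle of the long rubber mat where it stood. Leave everything else on the table where it is.

Things in the scene. Friction and masses are not known exactly. Their poses are not given: they have to be found in the camera images.
- hopper: Fixed open sheet-steel hopper on four legs, 202 x 192 mm, 140 mm high, on the left or the right of the table, turned by up to 0.35 rad. Mouth 190 (along its x) x 180 mm (along its y) inside, walls 6 mm, straight for 60 mm, then funnelling to a 120 x 110 mm floor 30 mm above the table. Origin: centre of its underside, on the table; z up.
- hopper_mouth (a point): Centre of the hopper's mouth, level with the rim (140 mm above the table).
- cover: Loose flat aluminium cover, 220 (along its x) x 210 (along its y) x 6 mm, 0.35 kg, lying on the hopper's rim, its x and y along the hopper's to within 0.06 rad. In its middle stands a black bridge handle. Origin: centre of the underside; z up.
- cover_handle (a point): Centre of the cover's handle bar, 40 mm above the cover's underside. The bar runs along the cover's y: 100 mm long, 14 mm wide, 18 mm high, on two legs at its ends.
- pad: Thin fixed rubber pad for the cover, squarish, 230 (x) x 220 (y) x 4 mm, in the middle of the table, near the robot or far from it (it may trade places with the power unit); nothing lies on it. Origin: centre of its underside, on the table.
- mat: Thin fixed rubber mat, longer, 260 (x) x 190 (y) x 3 mm, on the other side of the table from the hopper; the tray stands on it. Origin: centre of its underside, on the table.
- tray: Loose aluminium tray, 180 (along its x) x 120 (along its y) mm; 4 mm floor; walls 40 mm high, 4 mm thick, at both sides and the rear (-x). The +x end is open and points roughly away from the robot at first. Empty mass 0.2 to 0.33 kg. A bridge handle spans its middle. Origin: centre of the underside; x towards the open end; z up.
- tray_handle (a point): Centre of the tray's fixed handle bar, 95 mm above the underside, over the tray's centre. The bar runs along the tray's y: 128 mm long, 14 mm wide (along x), 22 mm high; its two legs rise along the side walls.
- tray_lip (a point): Middle of the pouring lip at the tray's open end: 90 mm ahead of its centre (+x), 10 mm above its underside. The floor ramps up 6 mm over the last 30 mm; parts slide out over it once the tray is tipped nose-down by about 35 to 50 degrees.
- block1: One of four alike finned aluminium heatsinks lying in the tray, 60 (along its x) x 32 x 26 mm, 55 g. Origin: centre of its underside; z up.
- block2: One of four alike finned aluminium heatsinks lying in the tray, 60 (along its x) x 32 x 26 mm, 55 g. Origin: centre of its underside; z up.
- block3: One of four alike finned aluminium heatsinks lying in the tray, 60 (along its x) x 32 x 26 mm, 55 g. Origin: centre of its underside; z up.
- block4: One of four alike finned aluminium heatsinks lying in the tray, 60 (along its x) x 32 x 26 mm, 55 g. Origin: centre of its underside; z up.
- psu: Bystander: computer power unit, a dark steel box 86 (x) x 150 (y) x 140 mm high, standing in the middle of the table, in the place that the pad does not take. Origin: centre of its underside.
- cup: Bystander: white cup, 66 mm across, 90 mm high, standing just behind (+x of) the power unit. Origin: centre of its underside.
- flask: Bystander: steel flask with a white cap, 76 mm across, 220 mm high, at the back. Origin: centre of its underside.
- pot: Bystander: cooling pot, a metal tube between two 100 mm square plates, with brass nuts on top, 177 mm high, at the back. Origin: centre of its underside.
- card: Bystander: graphics card, 260 (x) x 110 x 40 mm, lying at the right side. Origin: centre of its underside.
- driver: Bystander: screwdriver 200 mm long, lying along x at the left side.
- can: Bystander: grey can, 66 mm across, 120 mm high, near the robot at the left. Origin: centre of its underside.

How it is judged:
By the outcome, as a careful person would: the job done as asked, in the order asked, and still so for the second after the job is handed in, with the robot touching nothing.
It also fails if it takes over 72 s, if anything falls off the work surface, if the arm or the gripper's body presses on something with over 40 N, if the wrist force passes 120 N, or if a joint passes its speed limit or range.

ROBOT

A 7-joint arm with a two-finger parallel gripper is mounted at the origin on the work surface. World frame = base frame: x ahead of the robot, y to its left, z up, the work surface at z = 0. Lengths are in m, angles in rad, forces in N, time in s.
With the tool pointing down it reaches from about 0.425 to 0.925 m from the base axis. Payload 6.8 kg.
Tool frame: the origin (TCP) lies midway between the tips of the shut fingers; the grasp point (between the pads) lies 19 mm behind it; y points along the fingers, z is the direction in which the jaws open and shut, and the axes are right-handed (so a half turn about y gives the same grasp; the last joint's range is limited). The gripper opens to 85 mm and grips with 20 to 120 N. Pads are 22 mm wide; open, the fingers measure 114 mm over their backs; the gripper's body (76 mm by 85 mm) begins 54 mm behind the grasp point. The pads swing forward as they close: fully open they stand 13 mm farther back than shut.
Start: joints at [-1.444, 0.477, 0.022, 1.555, -0.011, 1.109, -0.083], TCP at [0.157, 0.656, 0.231] pointing down, gripper open.
Joint ranges: [-2.96, 2.96], [-0.34, 2.1], [-1.41, 1.46], [0.24, 2.44], [-1.37, 4.51], [0.17, 1.92], [-2.96, 2.96]. Speed limits (rad/s): [2.39, 2.39, 3.14, 3.14, 3.14, 3.14, 3.14].

INTERFACE

Orientations are given as a rotation vector (axis times angle).
In Python, from bench import r gives the robot as it stands.
- The arm moves only by the tool send_rows, never from a script. Its argument "rows" is text: rows parted by semicolons, each of 6 numbers parted by spaces: the shift along the world's x, y, z in m, then the turn, a rotation vector about the world's x, y, z in rad. A call has 1 to 20 rows; each row shifts and turns the commanded pose from where the row before left it; what a row does not reach is not made up. A row lasts 1/10 s, in which the tool goes at most 50 mm and 8.59 degrees, less where a joint would pass 70% of its speed; a pose out of reach is approached as far as the arm can. A call is refused whole if a number of a shift passes 0.05 or a number of a turn 0.15, either way. A call with a gripper value outside its range is refused whole. "grip" is the finger opening in m, from 0 to 0.0854, set as the call begins (left out, the last holds). The fingers move at their own pace and stop on an object; "grip_force" is the grip in N (left out, the last holds). Time passes only in rows, so rows that do not move let the fingers close. It gives the time, the measured TCP pose, the force and the opening at its end, in the units of the state.
- r.get_obs(): the state, without advancing time (a new reading comes with each control period).
- r.grab_frame(name): name is "scene" or "top"; returns a dict with "pixels" (420x560x3 uint8, red, green, blue), "intrinsics" (3x3 intrinsics, pixels), "k1" (the pictures are not rectified: a ray, as slopes to the right and down, at radius r is drawn at 1 + k1 r^2 times it, then the intrinsics apply), "position" and "orientation" of the camera in the world. Camera axes: x right, y up, looking along -z (the intrinsics and any distortion apply to the point x, -y, -z); pixel columns grow to the right and rows downward; lengths in m; the calibration is good to about 2 mm. A picture is of the moment at which its call begins. There is no depth.
- r.hand_in(): hands the job in, once; it reports no verdict.
The state is a dict: "clock": time; "joints": joint angles; "qvel": joint speeds; "tau": joint torques, N m; "tcp_pos": TCP position; "orientation": TCP orientation; "contact_force": force on the tool from outside, world axes, zero at the start; "moment": the same for the moment, N m; "grip_width": finger opening in m.
Only numpy, scipy, OpenCV 4.12 (cv2) and the standard library are available. Lean on these libraries where they do the work, as an engineer would, in place of code of your own. Each camera call takes 0.05 s, during which the arm holds its last target.

## Working session

There is one attempt and no reset: what is moved stays moved. The work goes in short steps, Python scripts to look and compute and a tool call to move; the robot and the scene stay as the last step left them, time stands still between calls to the robot, and variables do not carry over. Pictures are saved under pics/ and viewed, and the job is handed in when it is done.

Besides the shell and the picture viewer there is one more tool, called after "Call:" as name(argument=value, ...), one argument or row to a line, values as JSON. send_rows: Moves the arm, as the interface text tells. Its arguments: {"type":"object","properties":{"rows":{"type":"string"},"grip":{"type":"number"},"grip_force":{"type":"number"}},"required":["rows"]}

```bash
ls; mkdir -p pics; python3 - <<'E'
from bench import r
import cv2
o=r.get_obs();print(o)
for n in("scene","top"):
    f=r.grab_frame(n);cv2.imwrite(f"pics/{n}0.png",f["pixels"][:,:,::-1])
    print(n,f["intrinsics"],f["k1"],f["position"],f["orientation"])
E
```

```text
pics
{'clock': 0.0, 'joints': array([-1.44411035,  0.47781954,  0.02236068,  1.5564345 , -0.01152298,
        1.10932195, -0.08310425]), 'qvel': array([-1.11046879e-03, -9.50417612e-05,  6.96225811e-04,  6.24397817e-04,
       -3.81514403e-04, -1.81417048e-03, -2.87069727e-04]), 'tau': array([-1.26294012e-04, -5.96450007e+01,  1.60796966e+00, -2.81207621e+01,
        1.24441463e-02,  9.29964735e-03,  8.49586002e-06]), 'tcp_pos': array([0.15691138, 0.65590007, 0.23032025]), 'orientation': array([-1.56477939,  0.18445039, -0.18430888]), 'contact_force': array([-0.07752654,  1.06853088, -0.44000481]), 'moment': array([ 0.02432427, -0.03749428,  0.00454504]), 'grip_width': 0.08539659631956938}
scene [[404.24955001   0.         279.55752714]
 [  0.         404.24955001 213.00780589]
 [  0.           0.           1.        ]] -0.042130183228604186 [1.36195626 0.20515445 0.92769395] [0.56162007 0.74424014 1.70655131]
top [[482.06729556   0.         273.90648268]
 [  0.         482.06729556 209.59993507]
 [  0.           0.           1.        ]] -0.08113243942225347 [ 0.22774365 -0.01087044  1.84461197] [ 0.13052855 -0.14763893 -1.54181756]
```

View pics/scene0.png

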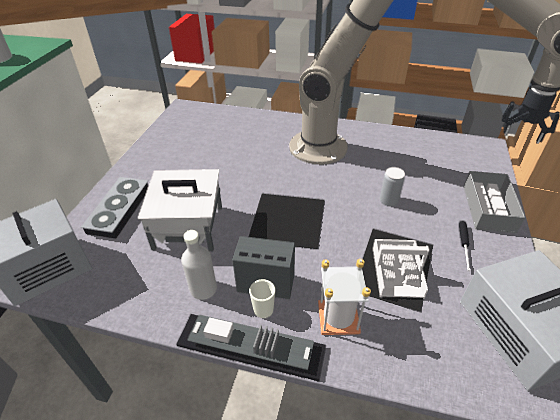

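View pics/top0.png

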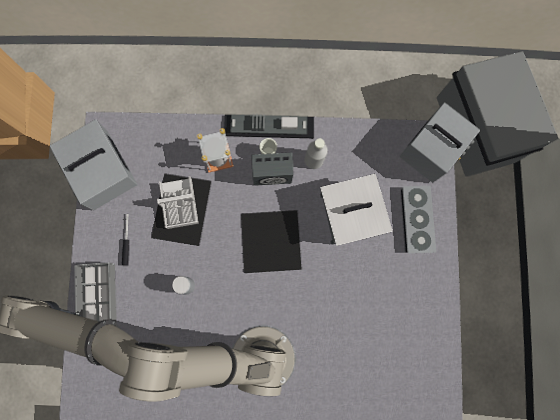

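```bash
cat > h.py <<'E'
import numpy as np, cv2
from scipy.spatial.transform import Rotation as R
from bench import r
def ray(f,u,v):
    K=f["intrinsics"]; d=np.array([(u-K[0,2])/K[0,0],(v-K[1,2])/K[1,1]])
    s=d.copy()
    for _ in range(30): s=d/(1+f["k1"]*(s@s))
    return R.from_rotvec(f["orientation"]).apply([s[0],-s[1],-1])
def at(f,u,v,z):
    d=ray(f,u,v);p=np.array(f["position"]);return p+d*(z-p[2])/d[2]
def proj(f,P):
    q=R.from_rotvec(f["orientation"]).inv().apply(np.atleast_2d(P)-f["position"])
    s=np.c_[q[:,0]/-q[:,2],-q[:,1]/-q[:,2]];s=s*(1+f["k1"]*(s**2).sum(1))[:,None]
    K=f["intrinsics"];return np.c_[s[:,0]*K[0,0]+K[0,2],s[:,1]*K[1,1]+K[1,2]]
def crop(f,x0,y0,x1,y1,name,s=4):
    im=f["pixels"][y0:y1,x0:x1,::-1];im=cv2.resize(im,None,fx=s,fy=s,interpolation=cv2.INTER_CUBIC);cv2.imwrite("pics/"+name,im)
E
```

```text
(no output)
```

The scene view shows the hopper with its cover on the left (robot's right, about (180,195)), the pad at (287,220), and the tray on its mat at (400,270). In the top view the cover is at (355,208), the pad at (271,241) and the tray at (178,204).

```bash
python3 - <<'E'
from h import *
f=r.grab_frame("top")
crop(f,300,160,450,270,"t_cov.png",5);crop(f,130,160,310,280,"t_tray.png",4)
f=r.grab_frame("scene")
crop(f,120,150,330,260,"s_cov.png",4);crop(f,340,210,460,320,"s_tray.png",5)
E
```

```text
(no output)
```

View pics/t_cov.png

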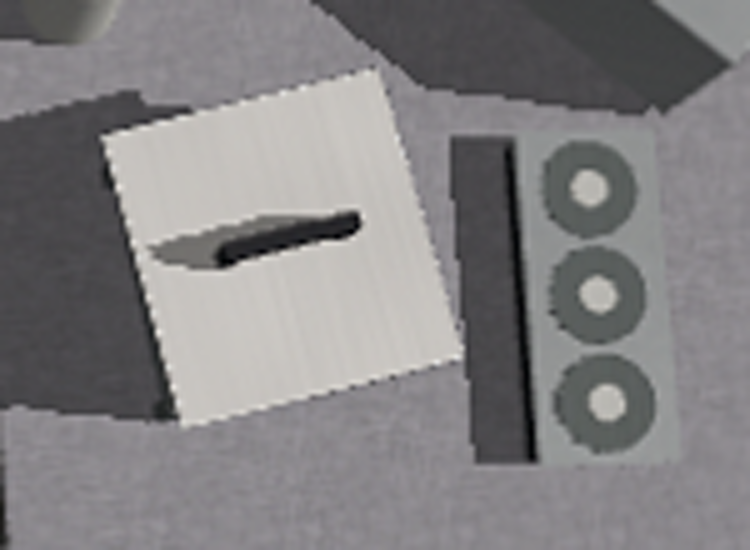

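View pics/t_tray.png

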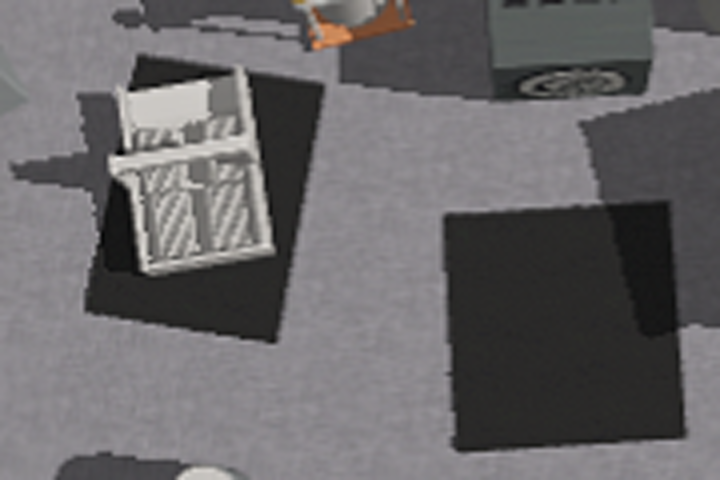

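View pics/s_cov.png

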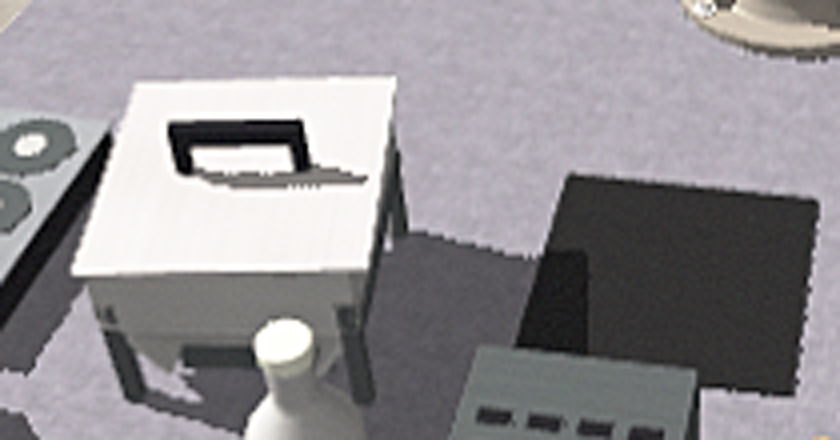

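View pics/s_tray.png

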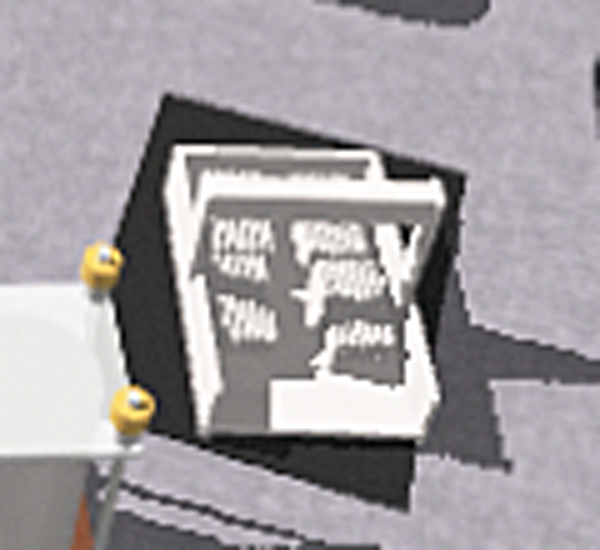

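```bash
cat > fit.py <<'E'
from h import *
from scipy.optimize import least_squares
def fit(obs,x0):
    # obs: list of (frame, local pts Nx3, pix Nx2)
    def res(p):
        c,s=np.cos(p[2]),np.sin(p[2]);out=[]
        for f,L,px in obs:
            L=np.array(L,float);W=np.c_[p[0]+c*L[:,0]-s*L[:,1],p[1]+s*L[:,0]+c*L[:,1],L[:,2]]
            out.append((proj(f,W)-px).ravel())
        return np.concatenate(out)
    q=least_squares(res,x0,loss="soft_l1");print(np.round(q.x,4),np.round(res(q.x).reshape(-1,2),1).tolist());return q.x
def cp(pts,s,x0,y0): return (np.array(pts,float)+.5)/s-.5+[x0,y0]
def rect(a,b,z): return [[a,b,z],[a,-b,z],[-a,-b,z],[-a,b,z]]  # far-left, far-right, near-right, near-left (top view)
E
python3 - <<'E'
from fit import *
t=r.grab_frame("top");s=r.grab_frame("scene")
print("cover");
ct=cp([(105,137),(378,68),(462,355),(183,426)],5,300,160)
cs=cp([(367,271),(74,273),(137,83),(397,76)],4,120,150)
C=rect(.11,.105,.146)
fit([(t,C,ct)],[.6,-.3,0.2]);fit([(s,C,cs)],[.6,-.3,.2]);fit([(t,C,ct),(s,C,cs)],[.6,-.3,.2])
print("mat");M=rect(.13,.095,.003)
mt=cp([(138,56),(324,85),(277,342),(86,311)],4,130,160)
ms=cp([(410,510),(467,175),(165,93)],5,340,210);ML=[M[0],M[3],M[2]]
fit([(t,M,mt)],[.6,.3,-.2]);fit([(t,M,mt),(s,ML,ms)],[.6,.3,-.2])
print("pad");P=rect(.115,.11,.004)
pt=cp([(444,213),(669,202),(685,437),(456,450)],4,130,160)
ps=cp([(572,175),(819,201),(797,395)],4,120,150);PL=[P[2],P[3],P[0]]
fit([(t,P,pt)],[.5,0,0]);fit([(t,P,pt),(s,PL,ps)],[.5,0,0])
print("tray");T=rect(.09,.06,.043)
tt=cp([(119,91),(241,70),(273,253),(142,273)],4,130,160)
ts=cp([(178,147),(380,153)],5,340,210)
fit([(t,T,tt)],[.6,.3,.1]);fit([(t,T,tt),(s,[T[2],T[3]],ts)],[.6,.3,.1])
E
```

```text
cover
[ 0.5445 -0.3215  0.2704] [[-0.5, -0.5], [0.1, -0.2], [0.4, 0.3], [-0.0, 0.4]]
[ 0.5441 -0.3218  0.2691] [[0.4, -0.7], [-0.8, 0.1], [-0.0, -0.0], [0.3, 0.4]]
[ 0.5444 -0.3216  0.2697] [[-0.5, -0.5], [0.2, -0.2], [0.4, 0.3], [0.0, 0.4], [0.5, -0.6], [-0.8, 0.2], [-0.0, 0.0], [0.3, 0.5]]
mat
[ 0.5525  0.3331 -0.1328] [[-0.3, -0.6], [0.5, -0.5], [0.2, 0.5], [-0.4, 0.4]]
[ 0.5531  0.3335 -0.1313] [[-0.4, -0.7], [0.4, -0.7], [0.2, 0.3], [-0.5, 0.3], [-0.3, 0.1], [0.2, -0.5], [-0.1, -0.2]]
pad
[ 0.4371 -0.017   0.081 ] [[-0.1, -0.1], [0.3, -0.5], [0.2, 0.2], [-0.3, 0.3]]
[ 0.437  -0.016   0.0853] [[-0.5, 0.0], [-0.1, -0.6], [0.1, 0.1], [-0.5, 0.4], [-0.5, -0.4], [0.3, -0.4], [-0.8, 0.5]]
tray
[0.5702 0.3392 0.1998] [[-0.1, 0.0], [0.3, -0.0], [-0.9, -0.2], [0.5, 0.2]]
[0.5712 0.3407 0.1913] [[-0.2, -0.4], [0.1, -0.2], [-1.4, -0.3], [-0.1, -0.1], [-0.3, -0.8], [-0.3, -0.5]]
```

```bash
python3 - <<'E'
from fit import *
o=r.get_obs();M=R.from_rotvec(o["orientation"]).as_matrix();print(M.round(3));print(np.arctan2(M[1,2],M[0,2]))
t=r.grab_frame("top");s=r.grab_frame("scene")
for n,u,v,z in[("psu top TR",293,153,.14),("psu front-left top",254,178,.14),("psufront right",293,176,.14),("flask cap",320,143,.22),("pot",215,147,.177),("can",181,285,.12),("cup",268,145,.09)]: print(n,at(t,u,v,z).round(3))
# handle ends check
print(at(t,300+218/5,160+250/5,.186).round(3),at(t,300+360/5,160+218/5,.186).round(3))
print(at(t,130+112/4,160+162/4,.109).round(3),at(t,130+258/4,160+148/4,.109).round(3))
E
```

```text
[[ 0.973 -0.     0.233]
 [-0.233 -0.001  0.973]
 [ 0.    -1.    -0.001]]
1.3360038734945894
psu top TR [ 0.747 -0.091  0.14 ]
psu front-left top [0.649 0.049 0.14 ]
psufront right [ 0.66  -0.093  0.14 ]
flask cap [ 0.762 -0.182  0.22 ]
pot [0.751 0.192 0.177]
can [0.258 0.297 0.12 ]
cup [0.792 0.002 0.09 ]
[ 0.531 -0.27   0.186] [ 0.556 -0.371  0.186]
[0.563 0.401 0.109] [0.579 0.267 0.109]
```

Call:
send_rows(
  rows="0.031 -0.037 0.001 0 0 -0.046;0.031 -0.037 0.001 0 0 -0.046;0.031 -0.037 0.001 0 0 -0.046;0.031 -0.037 0.001 0 0 -0.046;0.031 -0.037 0.001 0 0 -0.046;0.031 -0.037 0.001 0 0 -0.046;0.031 -0.037 0.001 0 0 -0.046;0.031 -0.037 0.001 0 0 -0.046;0.031 -0.037 0.001 0 0 -0.046;0.031 -0.037 0.001 0 0 -0.046;0.031 -0.037 0.001 0 0 -0.046;0.004 -0.047 0 0 0 -0.046;0.004 -0.047 0 0 0 -0.046;0.004 -0.047 0 0 0 -0.046;0.004 -0.047 0 0 0 -0.046;0.004 -0.047 0 0 0 -0.046;0.004 -0.047 0 0 0 -0.046;0.004 -0.047 0 0 0 -0.046;0.004 -0.047 0 0 0 -0.046;0.004 -0.047 0 0 0 -0.046",
  grip=0.085,
  grip_force=80,
)

```text
clock: 2.4
tcp_pos: [0.5341, -0.1752, 0.2427]
orientation: [-1.377, 0.898, -0.899]
contact_force: [0.6, 0.6, -0.1]
grip_width: 0.0851
```

```bash
cat > st.py <<'E'
from h import *
def st(tgt=None,yaw=None):
    o=r.get_obs();M=R.from_rotvec(o["orientation"]).as_matrix()
    print("t",o["clock"],"tcp",o["tcp_pos"].round(4),"zyaw",round(np.arctan2(M[1,2],M[0,2]),4),"ydir",M[:,1].round(3),"F",o["contact_force"].round(1),"g",round(o["grip_width"],4),"q",o["joints"].round(2))
    if tgt is not None: print("d",(np.array(tgt)-o["tcp_pos"]).round(4),"dyaw",round(yaw-np.arctan2(M[1,2],M[0,2]),4))
    return o
E
python3 -c "
from st import *
st([.5444,-.3216,.161],.27)"
```

```text
t 2.4 tcp [ 0.5341 -0.1752  0.2427] zyaw 0.4146 ydir [ 0.001  0.    -1.   ] F [ 0.6  0.6 -0.1] g 0.0851 q [-0.27  0.31  0.6   1.85 -0.2   1.04  0.82]
d [ 0.0103 -0.1464 -0.0817] dyaw -0.1446
```

Call:
send_rows(
  rows="0.003 -0.037 0 0 0 -0.036;0.003 -0.037 0 0 0 -0.036;0.002 -0.037 0 0 0 -0.036;0.002 -0.036 0 0 0 -0.036;0 0 -0.02 0 0 0;0 0 0 0 0 0",
)

```text
clock: 3.0
tcp_pos: [0.5425, -0.3208, 0.2201]
orientation: [-1.326, 1.011, -1.005]
contact_force: [-0.6, 1.1, -1.3]
grip_width: 0.0846
```

```bash
python3 -c "
from st import *
st([.5444,-.3216,.161],.27)
s=r.grab_frame('scene');crop(s,120,100,330,250,'s1.png',4)"
```

```text
t 3.0 tcp [ 0.5425 -0.3208  0.2201] zyaw 0.2701 ydir [-0.004  0.001 -1.   ] F [-0.6  1.1 -1.3] g 0.0846 q [-0.02  0.47  0.63  1.71 -0.31  1.07  0.98]
d [ 0.0019 -0.0008 -0.0591] dyaw -0.0001
```

View pics/s1.png

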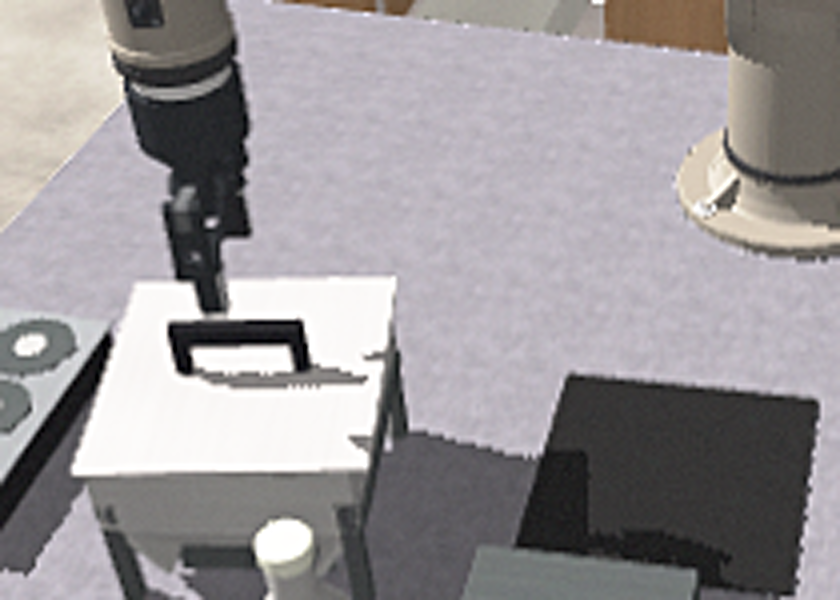

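```bash
python3 -c "
from st import *
o=st()
s=r.grab_frame('scene');M=R.from_rotvec(o['orientation']).as_matrix()
P=[o['tcp_pos']+M@np.array(v) for v in[[0,0,0],[0,-.013,.0425],[0,-.013,-.0425]]]
P+= [[.5444,-.3216,.189]]
print((proj(s,P)-[120,100])*4)
t=r.grab_frame('top');crop(t,280,130,430,260,'t1.png',5)
"
```

```text
t 3.05 tcp [ 0.5433 -0.3198  0.2212] zyaw 0.2719 ydir [-0.003  0.002 -1.   ] F [-0.4  0.8  0.5] g 0.0847 q [-0.02  0.47  0.63  1.71 -0.31  1.07  0.98]
[[227.92911896 287.82813104]
 [214.23561949 310.48138912]
 [234.37481881 238.17408479]
 [233.09141298 323.31692849]]
```

View pics/t1.png

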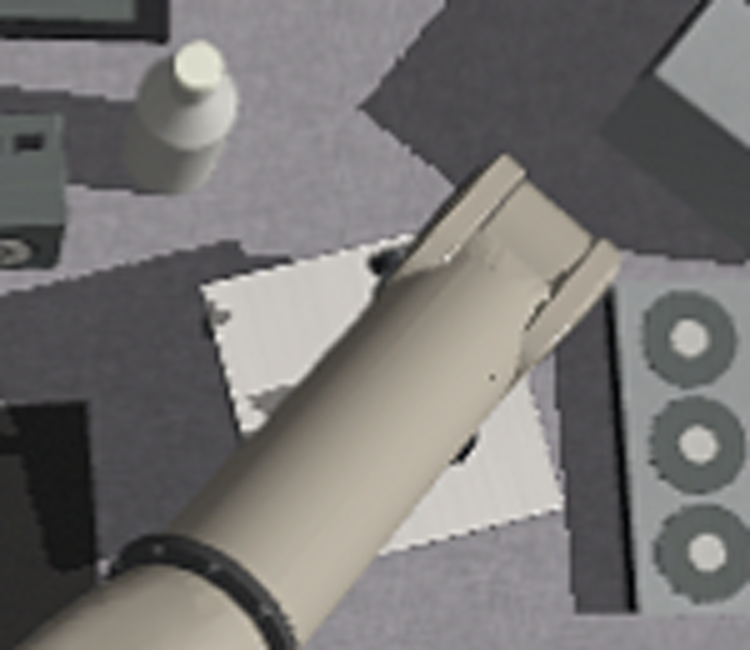

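The near fingertip sits at (210,305) in the crop, matching its projection (214,310), so the gripper is centred over the bar. Next I lower and close.

Call:
send_rows(
  rows="0.001 -0.001 -0.02 0 0 0;0 0 -0.02 0 0 0;0 0 -0.02 0 0 0;0 0 0 0 0 0;0 0 0 0 0 0",
)

```text
clock: 3.65
tcp_pos: [0.5457, -0.3209, 0.1633]
orientation: [-1.326, 1.005, -1.006]
contact_force: [0.4, 0.3, 0.1]
grip_width: 0.0851
```

Call:
send_rows(
  rows="0 0 0 0 0 0;0 0 0 0 0 0;0 0 0 0 0 0;0 0 0 0 0 0;0 0 0 0 0 0;0 0 0 0 0 0;0 0 0 0 0 0",
  grip=0,
  grip_force=80,
)

```text
clock: 4.35
tcp_pos: [0.5451, -0.3217, 0.1628]
orientation: [-1.325, 1.006, -1.007]
contact_force: [-1.9, 1.2, 5.0]
grip_width: 0.0123
```

```bash
python3 -c "
from st import *
st([.5444,-.3216,.161],.27)"
```

```text
t 4.35 tcp [ 0.5451 -0.3217  0.1628] zyaw 0.2719 ydir [ 0. -0. -1.] F [-1.9  1.2  5. ] g 0.0123 q [ 0.01  0.54  0.6   1.76 -0.36  0.96  1.02]
d [-0.0007  0.0001 -0.0018] dyaw -0.0019
```

Call:
send_rows(
  rows="0 0 0.01 0 0 0;0 0 0.02 0 0 0;0 0 0.03 0 0 0;0 0 0.03 0 0 0;0 0 0.02 0 0 0;-0.013 0.038 0 0 0 -0.023;-0.013 0.038 0 0 0 -0.023;-0.014 0.039 0 0 0 -0.023;-0.014 0.038 0 0 0 -0.023;-0.014 0.038 0 0 0 -0.024;-0.014 0.038 0 0 0 -0.024;-0.013 0.038 0 0 0 -0.024;-0.013 0.038 0 0 0 -0.023;0 0 -0.03 0 0 0;0 0 -0.03 0 0 0;0 0 -0.03 0 0 0;0 0 -0.03 0 0 0;0 0 0 0 0 0",
)

```text
clock: 6.15
tcp_pos: [0.4338, -0.0168, 0.1495]
orientation: [-1.255, 1.151, -1.144]
contact_force: [-1.6, 0.0, -3.3]
grip_width: 0.0126
```

```bash
python3 -c "
from st import *
st([.437,-.0165,.027],.084)
s=r.grab_frame('scene');crop(s,120,110,330,260,'s2.png',4)
t=r.grab_frame('top');crop(t,210,160,400,290,'t2.png',4)"
```

```text
t 6.15 tcp [ 0.4338 -0.0168  0.1495] zyaw 0.0848 ydir [-0.008 -0.002 -1.   ] F [-1.6  0.  -3.3] g 0.0126 q [-0.59  0.21  0.56  2.21 -0.16  0.76  0.15]
d [ 0.0032  0.0003 -0.1225] dyaw -0.0008
```

View pics/s2.png

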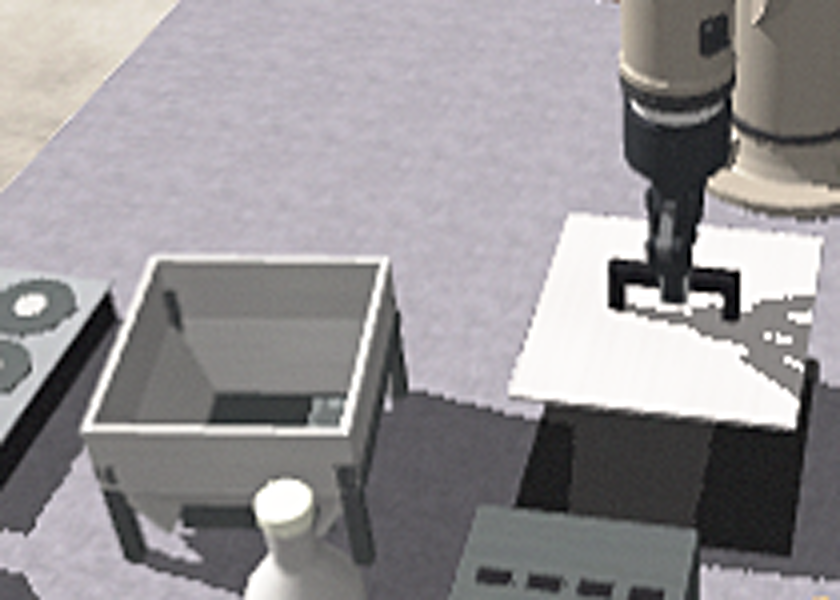

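View pics/t2.png

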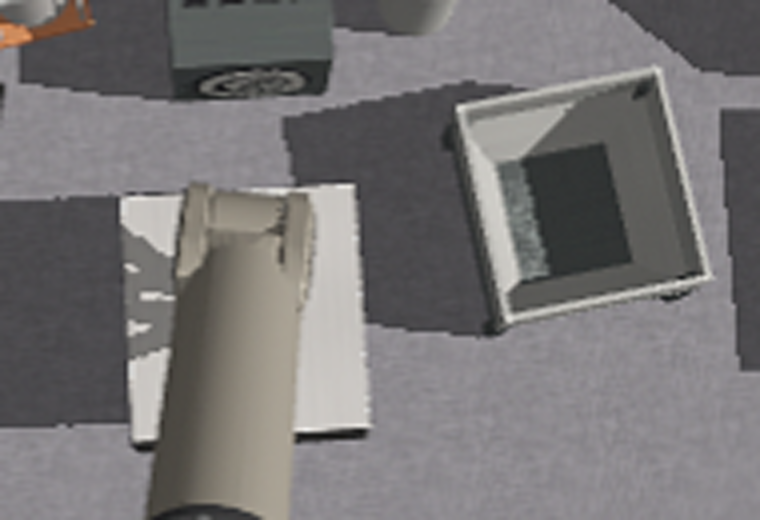

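The cover hangs level over the pad and the hopper is open, with its mouth corners visible. I'll lower it now.

Call:
send_rows(
  rows="0 0 -0.03 0 0 0;0 0 -0.03 0 0 0;0 0 -0.03 0 0 0;0 0 -0.02 0 0 0;0 0 0 0 0 0;0 0 0 0 0 0",
)

```text
clock: 6.85
tcp_pos: [0.4385, -0.0164, 0.0438]
orientation: [-1.246, 1.145, -1.147]
contact_force: [0.2, 0.3, -2.7]
grip_width: 0.0126
```

```bash
python3 - <<'E'
from st import *
from fit import *
st([.437,-.0165,.027],.084)
t=r.grab_frame('top');s=r.grab_frame('scene');crop(s,220,110,350,240,'s3.png',5)
H=rect(.101,.096,.14)
# hopper corners from t2 crop (4x, origin 210,160), s2 (4x,120,110)
ht=cp([(457,105),(660,67),(712,275),(502,330)],4,210,160)
hs=cp([(348,435),(82,431),(155,257),(391,258)],4,120,110)
fit([(t,H,ht)],[.54,-.32,.27]);fit([(s,H,hs)],[.54,-.32,.27]);fit([(t,H,ht),(s,H,hs)],[.54,-.32,.27])
E
```

```text
t 6.85 tcp [ 0.4385 -0.0164  0.0438] zyaw 0.0848 ydir [ 0.002  0.001 -1.   ] F [ 0.2  0.3 -2.7] g 0.0126 q [-0.46  0.43  0.43  2.27 -0.37  0.5   0.35]
d [-0.0015 -0.0001 -0.0168] dyaw -0.0008
[ 0.5482 -0.3201  0.2244] [[-0.4, 0.3], [-0.2, -0.2], [-0.0, 1.4], [0.6, -1.7]]
[ 0.549  -0.3206  0.2177] [[0.3, 0.2], [-0.2, -0.1], [-0.3, -0.4], [0.2, 0.1]]
[ 0.5487 -0.3204  0.2206] [[-0.2, 0.0], [0.0, -0.3], [-0.0, 1.4], [0.6, -2.0], [0.5, 0.0], [-0.0, -0.1], [-0.3, -0.4], [0.2, 0.0]]
```

View pics/s3.png

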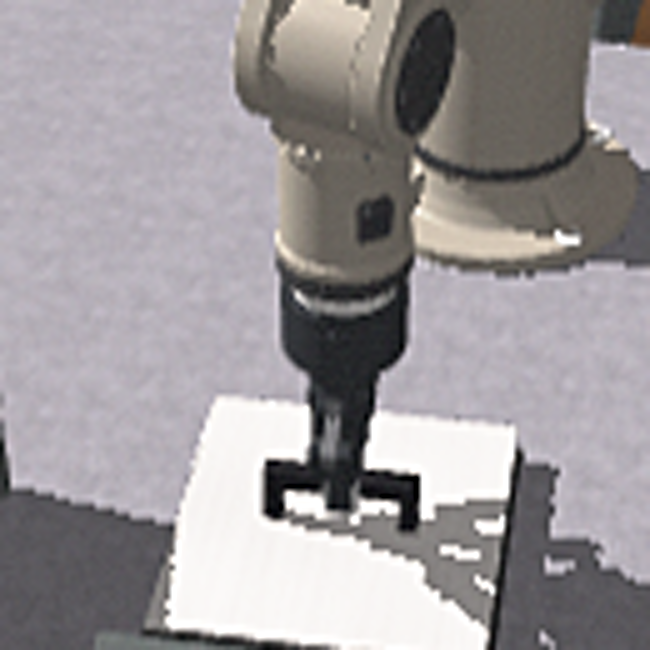

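Call:
send_rows(
  rows="-0.001 0 -0.008 0 0 0;0 0 -0.005 0 0 0;0 0 -0.003 0 0 0;0 0 0 0 0 0",
)

```text
clock: 7.35
tcp_pos: [0.4359, -0.0163, 0.0266]
orientation: [-1.248, 1.147, -1.146]
contact_force: [-2.8, 0.7, 8.4]
grip_width: 0.0129
```

```bash
python3 -c "
from st import *
st([.437,-.0165,.027],.084)"
```

```text
t 7.35 tcp [ 0.4359 -0.0163  0.0266] zyaw 0.0848 ydir [-0.001  0.001 -1.   ] F [-2.8  0.7  8.4] g 0.0129 q [-0.43  0.46  0.39  2.28 -0.4   0.46  0.37]
d [ 0.0011 -0.0002  0.0004] dyaw -0.0008
```

Call:
send_rows(
  rows="0 0 0 0 0 0;0 0 0 0 0 0;0 0 0 0 0 0;0 0 0 0 0 0;0 0 0 0 0 0;0 0 0.02 0 0 0;0 0 0.04 0 0 0;0 0 0.045 0 0 0;0 0 0.045 0 0 0;0 0 0.045 0 0 0;0.016 0.044 0.01 0 0 0.014;0.017 0.044 0 0 0 0.014;0.017 0.045 0 0 0 0.014;0.017 0.045 0 0 0 0.014;0.017 0.045 0 0 0 0.014;0.017 0.045 0 0 0 0.014;0.017 0.045 0 0 0 0.013;0.017 0.044 0 0 0 0.013;0 0 -0.03 0 0 0;0 0 0 0 0 0",
  grip=0.085,
)

```text
clock: 9.35
tcp_pos: [0.5684, 0.3407, 0.1969]
orientation: [-1.304, 1.065, -1.062]
contact_force: [-0.6, -0.5, -0.8]
grip_width: 0.0849
```

```bash
python3 - <<'E'
from st import *
st([.5707,.34,.079],.195)
s=r.grab_frame('scene');crop(s,220,120,480,315,'s4.png',3)
t=r.grab_frame('top');crop(t,130,150,330,290,'t4.png',4)
E
```

```text
t 9.35 tcp [0.5684 0.3407 0.1969] zyaw 0.1974 ydir [-0.006 -0.005 -1.   ] F [-0.6 -0.5 -0.8] g 0.0849 q [-0.93  0.52  0.42  1.64 -0.24  1.05 -0.24]
d [ 0.0023 -0.0007 -0.1179] dyaw -0.0024
```

View pics/s4.png

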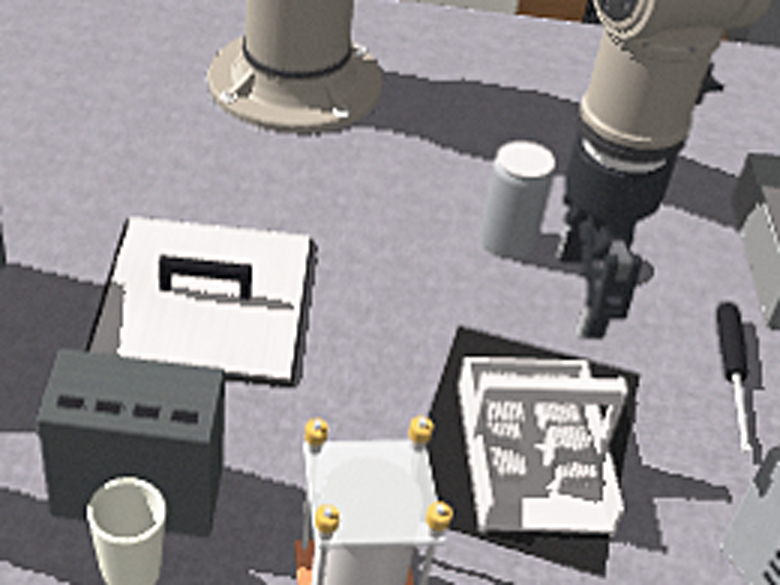

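View pics/t4.png

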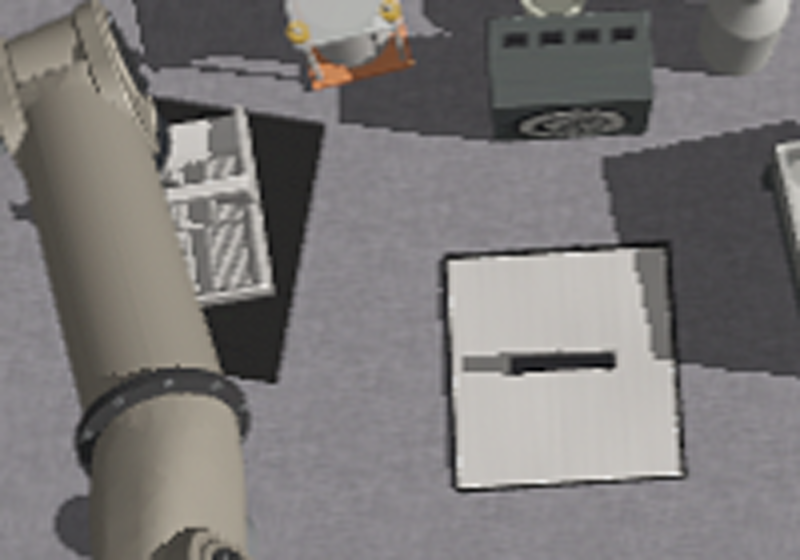

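The cover lies centred and square on the pad with its handle up. Next I check the predicted handle bar against the first scene picture.

```bash
python3 - <<'E'
from st import *
s=r.grab_frame('scene');st()
im=s["pixels"][210:320,340:460,::-1];im=cv2.resize(im,None,fx=6,fy=6,interpolation=cv2.INTER_CUBIC)
th=.193;c,n=np.cos(th),np.sin(th)
for z in(.109,.087):
    L=np.array([[.007,.064],[.007,-.064],[-.007,-.064],[-.007,.064]]);W=np.c_[.571+c*L[:,0]-n*L[:,1],.3403+n*L[:,0]+c*L[:,1],z+0*L[:,0]]
    p=((proj(s,W)-[340,210]+.5)*6).astype(int);cv2.polylines(im,[p],True,(0,0,255) if z>.1 else (255,0,0),1)
cv2.imwrite("pics/s5.png",im)
E
```

```text
t 9.5 tcp [0.5714 0.3388 0.202 ] zyaw 0.1929 ydir [ 0.    -0.001 -1.   ] F [0.  0.3 0.7] g 0.0849 q [-0.93  0.51  0.43  1.63 -0.24  1.05 -0.24]
```

View pics/s5.png

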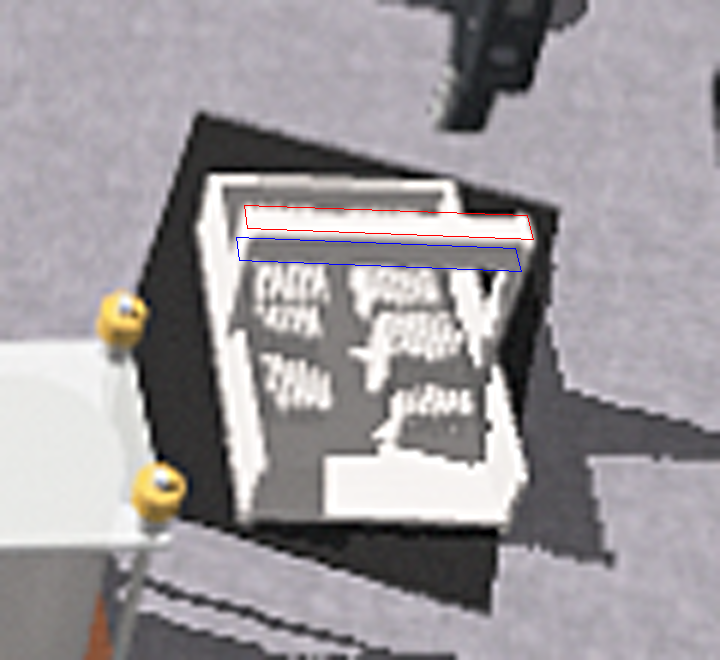

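The predicted bar outline, at (245..533, 205..240), lies exactly on the bar. I'll lower and grasp.

Call:
send_rows(
  rows="0 0.001 -0.03 0 0 0;0 0 -0.03 0 0 0;0 0 -0.03 0 0 0;0 0 -0.02 0 0 0;0 0 -0.011 0 0 0;0 0 0 0 0 0;0 0 0 0 0 0",
)

```text
clock: 10.2
tcp_pos: [0.5721, 0.3415, 0.082]
orientation: [-1.293, 1.064, -1.065]
contact_force: [0.7, -0.7, 0.9]
grip_width: 0.0849
```

Call:
send_rows(
  rows="0 0 0 0 0 0;0 0 0 0 0 0;0 0 0 0 0 0;0 0 0 0 0 0;0 0 0 0 0 0;0 0 0 0 0 0;0 0 0 0 0 0",
  grip=0,
  grip_force=110,
)

```text
clock: 10.9
tcp_pos: [0.572, 0.3418, 0.0811]
orientation: [-1.293, 1.063, -1.065]
contact_force: [2.6, 0.5, 5.1]
grip_width: 0.0128
```

```bash
python3 -c "
from st import *
st([.5707,.34,.079],.195)"
```

```text
t 10.9 tcp [0.572  0.3418 0.0811] zyaw 0.195 ydir [ 0.002  0.001 -1.   ] F [2.6 0.5 5.1] g 0.0128 q [-0.89  0.65  0.37  1.71 -0.3   0.83 -0.19]
d [-0.0013 -0.0018 -0.0021] dyaw -0.0
```

Call:
send_rows(
  rows="0 0 0.005 0 0 0;0 0 0.01 0 0 0;0 0 0.02 0 0 0;0 0 0.025 0 0 0;0 0 0.03 0 0 0;0 0 0.03 0 0 0;0 0 0.03 0 0 0;0 0 0.03 0 0 0;0 0 0.03 0 0 0;0 0 0.025 0 0 0;0 0 0.02 0 0 0;0 0 0.01 0 0 0;0 0 0.005 0 0 0;0 0 0 0 0 0",
)

```text
clock: 12.3
tcp_pos: [0.5707, 0.3414, 0.3499]
orientation: [-1.296, 1.065, -1.064]
contact_force: [-0.2, -0.0, -4.7]
grip_width: 0.0121
```

```bash
python3 - <<'E'
from st import *
st()
s=r.grab_frame('scene');crop(s,330,90,530,290,'s6.png',3)
E
```

```text
t 12.3 tcp [0.5707 0.3414 0.3499] zyaw 0.1949 ydir [-0.001 -0.    -1.   ] F [-0.2 -0.  -4.7] g 0.0121 q [-0.96  0.41  0.47  1.45 -0.18  1.33 -0.28]
```

View pics/s6.png

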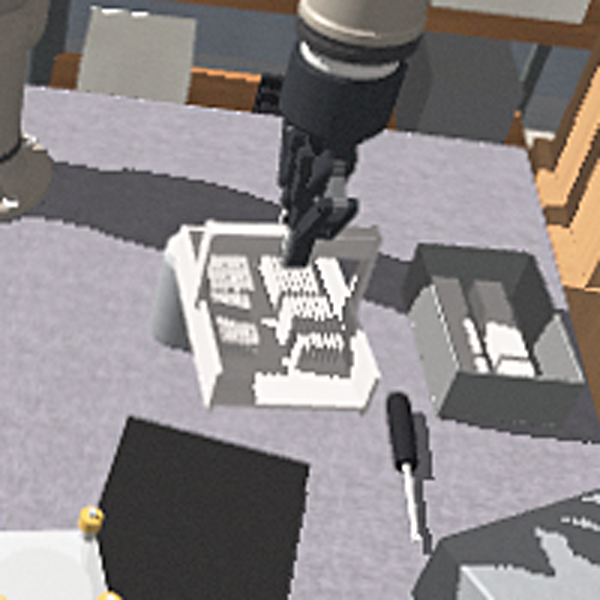

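The tray is held level, about 4.7 N, with all four heatsinks aboard. Next I carry it to the hopper while turning it for a sideways pour.

Call:
send_rows(
  rows="0 -0.010 0 0 0 -0.03;0 -0.020 0 0 0 -0.06;0 -0.028 0 0 0 -0.09;0 -0.031 0 0 0 -0.115;0 -0.031 0 0 0 -0.115;0 -0.031 0 0 0 -0.115;0 -0.031 0 0 0 -0.115;0 -0.031 0 0 0 -0.115;0 -0.031 0 0 0 -0.115;0 -0.031 0 0 0 -0.115;0 -0.031 0 0 0 -0.115;0 -0.031 0 0 0 -0.115;0 -0.031 0 0 0 -0.115;0 -0.031 0 0 0 -0.115;0 -0.031 0 0 0 -0.115;0 -0.031 0 0 0 -0.115;0 -0.031 0 0 0 -0.115;0 -0.022 0 0 0 -0.09;0 -0.012 0 0 0 -0.045;0 -0.007 0 0 0 -0.02",
)

```text
clock: 14.35
tcp_pos: [0.5703, -0.1926, 0.3498]
orientation: [-0.193, -2.126, 2.125]
contact_force: [0.1, 0.5, -4.5]
grip_width: 0.0122
```

```bash
python3 - <<'E'
from st import *
st([.572,-.192,.35],-1.75)
s=r.grab_frame('scene');crop(s,100,30,330,230,'s7.png',3)
E
```

```text
t 14.35 tcp [ 0.5703 -0.1926  0.3498] zyaw -1.7529 ydir [-0.001  0.    -1.   ] F [ 0.1  0.5 -4.5] g 0.0122 q [-0.51  0.39  1.01  1.63 -0.34  1.31 -1.2 ]
d [0.0017 0.0006 0.0002] dyaw 0.0029
```

View pics/s7.png

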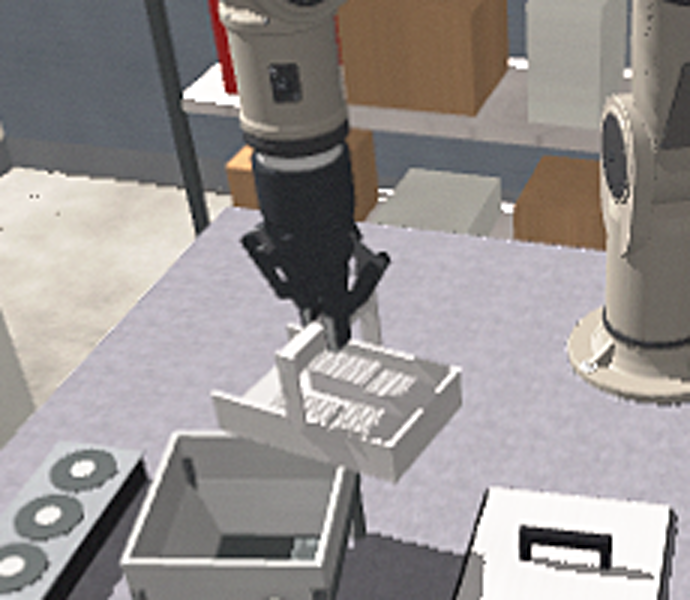

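The tray hangs level with its open lip over the hopper mouth and the blocks aboard. I'll tilt part way while lowering.

Call:
send_rows(
  rows="0 -0.006 -0.014 0.0738 -0.0136 0;-0.001 -0.006 -0.014 0.0738 -0.0136 0;-0.001 -0.006 -0.014 0.0738 -0.0136 0;-0.001 -0.006 -0.014 0.0738 -0.0136 0;-0.001 -0.006 -0.014 0.0738 -0.0136 0;-0.001 -0.007 -0.015 0.0738 -0.0136 0;0 0 0 0 0 0",
)

```text
clock: 15.1
tcp_pos: [0.5639, -0.2303, 0.2622]
orientation: [-0.232, -2.569, 1.611]
contact_force: [-1.7, -0.4, -5.0]
grip_width: 0.0121
```

```bash
cat >> st.py <<'E'
def lip():
    o=r.get_obs();M=R.from_rotvec(o["orientation"]).as_matrix()
    L=o["tcp_pos"]+M@np.array([0,.068,.09]);d=L-[.549,-.320,.14];c,n=np.cos(.22),np.sin(.22)
    print("tilt deg",np.degrees(np.arcsin(-M[2,2])).round(1),"roll",M[2,0].round(3),"lip",L.round(3),"in hopper frame",round(c*d[0]+n*d[1],3),round(-n*d[0]+c*d[1],3),round(d[2],3))
    for sx in(.06,-.06):
        P=o["tcp_pos"]+M@np.array([sx,.068,.09])-[.549,-.32,.14];print(" corner",round(c*P[0]+n*P[1],3),round(-n*P[0]+c*P[1],3),round(P[2],3))
E
python3 - <<'E'
from st import *
st();lip()
s=r.grab_frame('scene');crop(s,100,30,330,230,'s8.png',3)
E
```

```text
t 15.1 tcp [ 0.5639 -0.2303  0.2622] zyaw -1.7552 ydir [ 0.076  0.428 -0.9  ] F [-1.7 -0.4 -5. ] g 0.0121 q [-0.03  0.55  0.79  1.65 -0.77  1.43 -0.78]
tilt deg 25.8 roll 0.004 lip [ 0.554 -0.281  0.162] in hopper frame 0.014 0.037 0.022
 corner -0.042 0.061 0.022
 corner 0.069 0.014 0.022
```

View pics/s8.png

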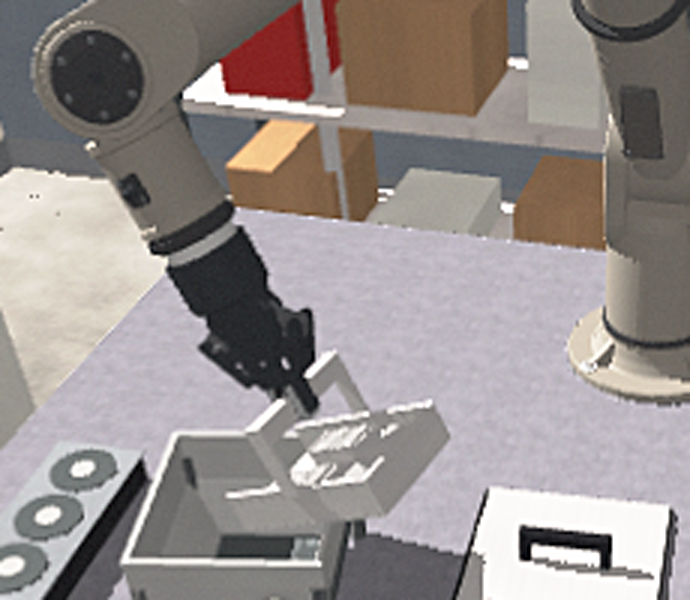

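Tilt is 26°, the lip is well inside the mouth, and the heatsinks are still aboard. I'll tip further about the lip.

Call:
send_rows(
  rows="-0.001 -0.007 0.001 0.0688 -0.0128 0;-0.001 -0.007 0.001 0.0688 -0.0128 0;-0.002 -0.008 0.001 0.0688 -0.0128 0;-0.001 -0.007 0.001 0.0688 -0.0128 0;-0.001 -0.008 0.001 0.0688 -0.0128 0;-0.002 -0.008 0.001 0.0688 -0.0128 0;0 0 0 0 0 0;0 0 0 0 0 0;0 0 0 0 0 0;0 0 0 0 0 0",
)

```text
clock: 16.15
tcp_pos: [0.559, -0.2721, 0.2724]
orientation: [-0.26, -2.887, 1.057]
contact_force: [-0.0, 0.3, -2.8]
grip_width: 0.012
```

```bash
python3 - <<'E'
from st import *
st();lip()
s=r.grab_frame('scene');crop(s,100,30,330,230,'s9.png',3)
E
```

```text
t 16.15 tcp [ 0.559  -0.2721  0.2724] zyaw -1.7427 ydir [ 0.138  0.751 -0.646] F [-0.   0.3 -2.8] g 0.012 q [ 0.31  0.72  0.64  1.51 -0.99  1.78 -0.61]
tilt deg 49.8 roll -0.005 lip [ 0.558 -0.278  0.16 ] in hopper frame 0.018 0.039 0.02
 corner -0.037 0.062 0.02
 corner 0.074 0.015 0.02
```

View pics/s9.png

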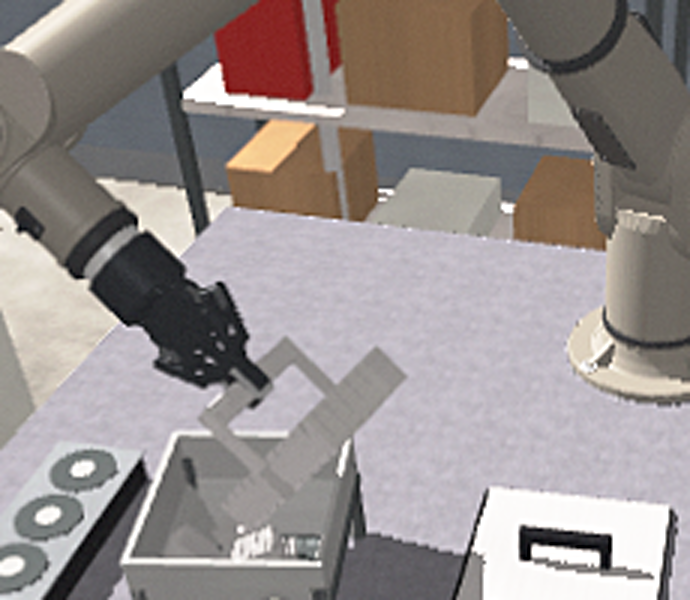

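```bash
python3 - <<'E'
from st import *
t=r.grab_frame('top');crop(t,290,150,430,270,'t9.png',5)
s=r.grab_frame('scene');crop(s,130,120,260,220,'s9b.png',6)
E
```

```text
(no output)
```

View pics/t9.png

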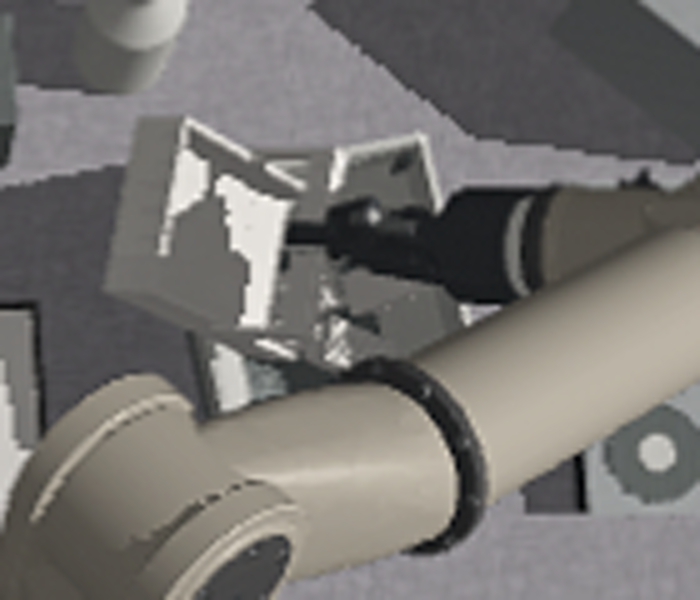

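View pics/s9b.png

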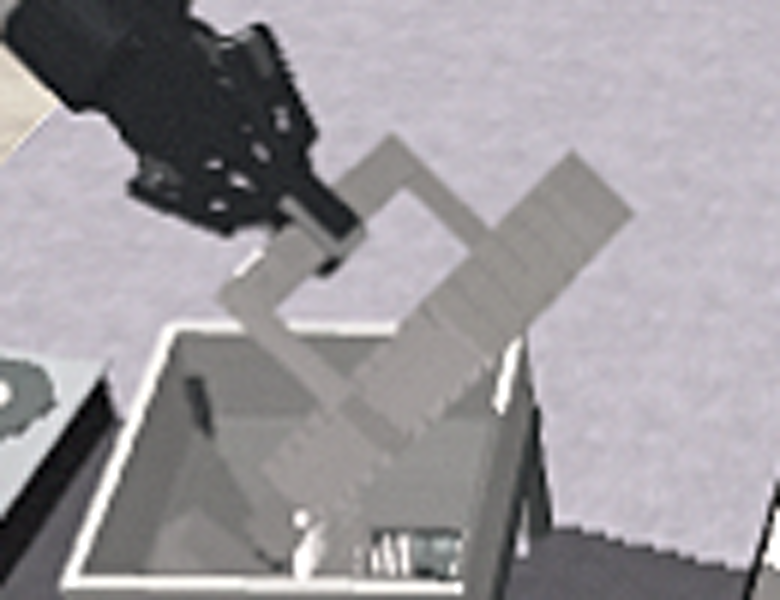

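The rear and middle of the tray look empty, and two or more heatsinks show in the hopper. I'll tip a touch more to be sure, then lift still tipped.

Call:
send_rows(
  rows="0 -0.003 0.003 0.05 -0.009 0;0 -0.003 0.003 0.05 -0.009 0;0 0 0 0 0 0;0 0 0 0 0 0;0 0 0 0 0 0;0 0 0 0 0 0;0 0 0 0 0 0",
)

```text
clock: 17.0
tcp_pos: [0.5582, -0.2791, 0.2776]
orientation: [-0.267, -2.943, 0.91]
contact_force: [0.4, -0.5, -3.6]
grip_width: 0.0126
```

```bash
python3 - <<'E'
from st import *
st();lip()
t=r.grab_frame('top');crop(t,290,150,430,270,'t10.png',5)
s=r.grab_frame('scene');crop(s,130,120,260,220,'s10.png',6)
E
```

```text
t 17.0 tcp [ 0.5582 -0.2791  0.2776] zyaw -1.7461 ydir [ 0.15   0.812 -0.564] F [ 0.4 -0.5 -3.6] g 0.0126 q [ 0.38  0.75  0.59  1.47 -1.03  1.85 -0.61]
tilt deg 55.6 roll -0.003 lip [ 0.56  -0.274  0.165] in hopper frame 0.02 0.043 0.025
 corner -0.035 0.066 0.025
 corner 0.076 0.019 0.025
```

View pics/t10.png

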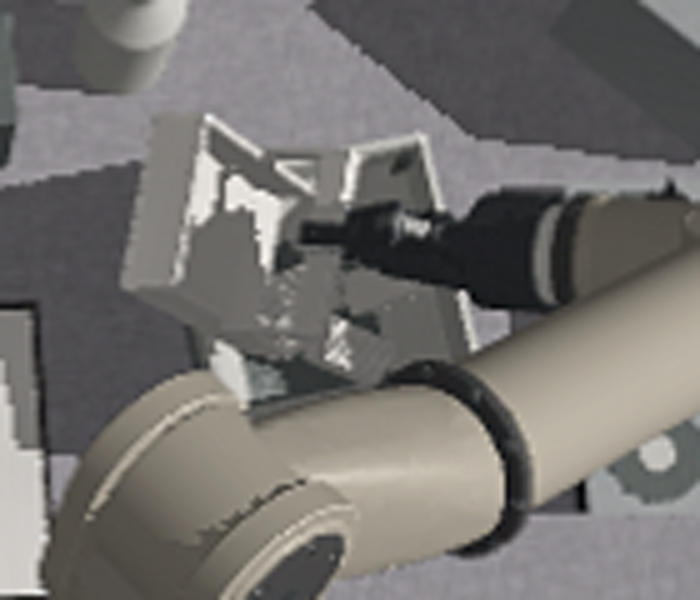

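View pics/s10.png

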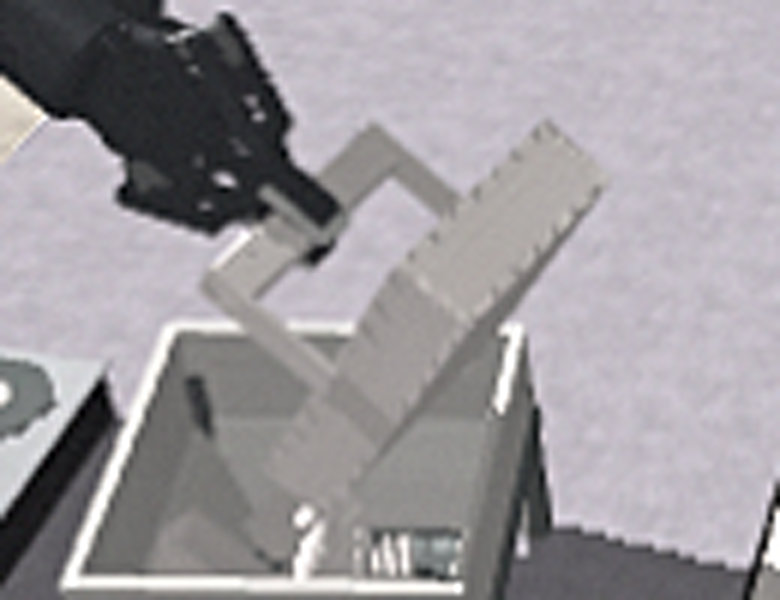

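Call:
send_rows(
  rows="0.001 0.005 0.015 0 0 0;0.002 0.01 0.02 0 0 0;0.002 0.01 0.02 0 0 0;0.002 0.01 0.02 0 0 0;0.001 0.005 0.01 0 0 0;0 0 0 0 0 0;0 0 0 0 0 0",
)

```text
clock: 17.8
tcp_pos: [0.5658, -0.2396, 0.362]
orientation: [-0.268, -2.942, 0.909]
contact_force: [0.9, -0.1, -3.3]
grip_width: 0.0122
```

```bash
python3 - <<'E'
from st import *
F=[]
st();lip()
t=r.grab_frame('top');crop(t,290,150,430,270,'t11.png',5);F.append(r.get_obs()["contact_force"][2])
s=r.grab_frame('scene');crop(s,130,100,260,220,'s11.png',5);F.append(r.get_obs()["contact_force"][2])
for _ in range(3): r.grab_frame('top');F.append(r.get_obs()["contact_force"][2])
print(F)
E
```

```text
t 17.8 tcp [ 0.5658 -0.2396  0.362 ] zyaw -1.7481 ydir [ 0.15   0.812 -0.564] F [ 0.9 -0.1 -3.3] g 0.0122 q [ 0.33  0.62  0.57  1.47 -1.02  1.88 -0.75]
tilt deg 55.7 roll -0.002 lip [ 0.567 -0.234  0.249] in hopper frame 0.036 0.08 0.109
 corner -0.019 0.103 0.109
 corner 0.092 0.056 0.11
[np.float64(-2.3506386277152114), np.float64(-2.1494226281676427), np.float64(-2.934550146821678), np.float64(-2.6664471503001996), np.float64(-3.3056302285660633)]
```

View pics/t11.png

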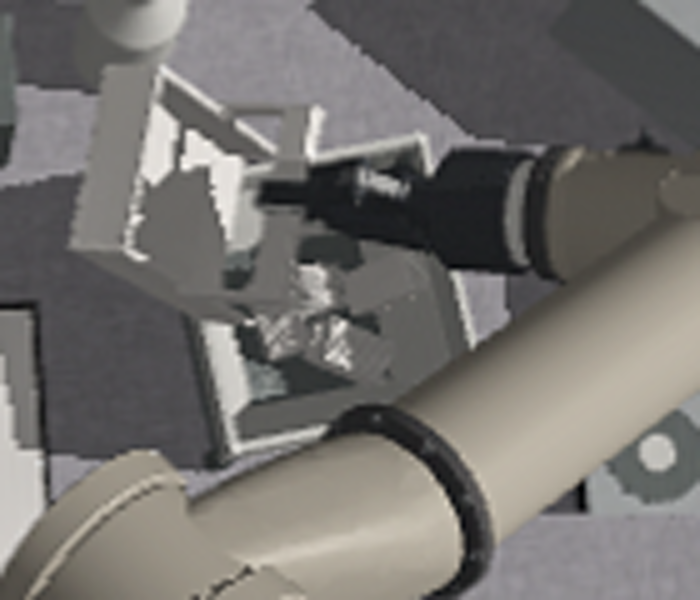

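View pics/s11.png

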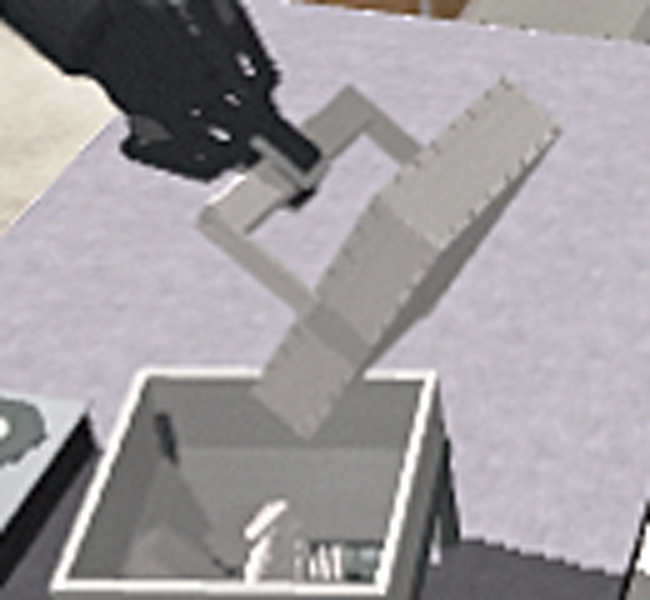

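The tray is empty: about 2.7 N now against 4.75 N loaded, and the finned blocks show in the hopper floor around (320,340) in the top crop. I'll level out and swing back.

Call:
send_rows(
  rows="0 0.006 0.003 -0.06 0.011 0;0 0.006 0.004 -0.106 0.0194 0;0 0.006 0.004 -0.106 0.0194 0;0 0.006 0.004 -0.106 0.0194 0;0 0.006 0.004 -0.106 0.0194 0;0 0.006 0.004 -0.106 0.0194 0;0 0.006 0.004 -0.106 0.0194 0;0 0.006 0.004 -0.106 0.0194 0;0 0.006 0.004 -0.106 0.0194 0;0 0.006 0.004 -0.107 0.0194 0;0 0 0 0 0 0;0 0 0 0 0 0",
)

```text
clock: 19.25
tcp_pos: [0.566, -0.1779, 0.4007]
orientation: [-0.182, -2.064, 2.188]
contact_force: [-0.6, -1.1, -2.6]
grip_width: 0.0121
```

```bash
python3 - <<'E'
from st import *
st([.554,.335,.3],.195);lip()
t=r.grab_frame('top');crop(t,290,150,430,270,'t12.png',5)
s=r.grab_frame('scene');crop(s,100,50,330,230,'s12.png',3)
E
```

```text
t 19.25 tcp [ 0.566  -0.1779  0.4007] zyaw -1.747 ydir [-0.011 -0.057 -0.998] F [-0.6 -1.1 -2.6] g 0.0121 q [-0.45  0.28  0.8   1.57 -0.14  1.37 -1.39]
d [-0.012   0.5129 -0.1007] dyaw 1.942
tilt deg -3.3 roll 0.0 lip [ 0.549 -0.27   0.338] in hopper frame 0.011 0.048 0.198
 corner -0.044 0.072 0.198
 corner 0.067 0.025 0.198
```

View pics/t12.png

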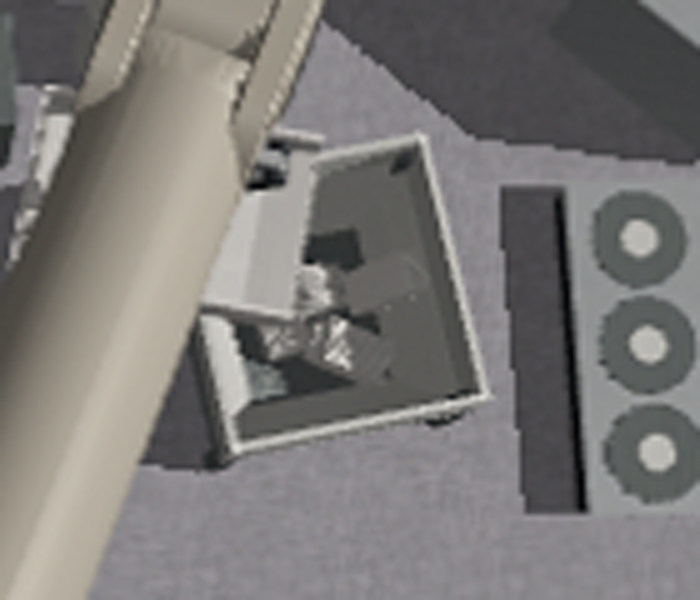

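View pics/s12.png

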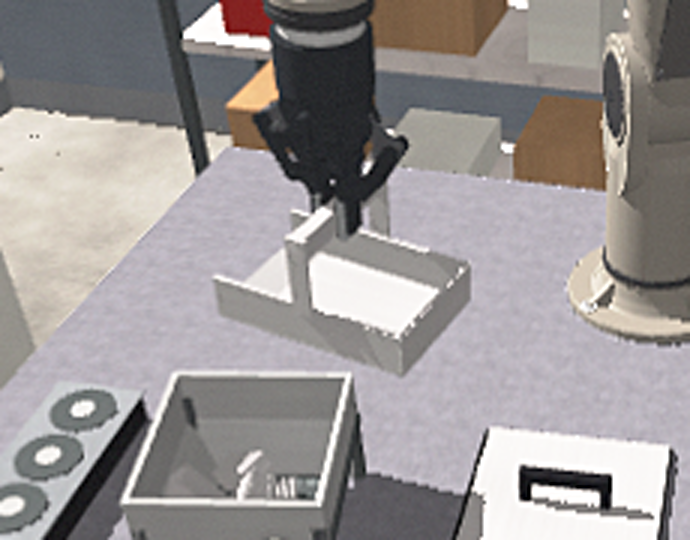

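The tray is visibly empty. I'll swing back over the mat, first levelling out the 3.3° of overshoot.

Call:
send_rows(
  rows="0 0 0 0.056 -0.01 0;0 0.034 0 0 0 0.14;-0.001 0.029 -0.006 0 0 0.108;-0.001 0.029 -0.006 0 0 0.108;-0.001 0.029 -0.006 0 0 0.108;-0.001 0.029 -0.006 0 0 0.108;-0.001 0.029 -0.006 0 0 0.108;-0.001 0.029 -0.006 0 0 0.108;-0.001 0.029 -0.006 0 0 0.108;-0.001 0.029 -0.006 0 0 0.108;-0.001 0.029 -0.006 0 0 0.108;-0.001 0.029 -0.006 0 0 0.108;-0.001 0.029 -0.006 0 0 0.108;-0.001 0.029 -0.006 0 0 0.108;0 0.029 -0.006 0 0 0.108;0 0.029 -0.006 0 0 0.108;0 0.029 -0.006 0 0 0.108;0 0.029 -0.006 0 0 0.108;0 0.010 -0.004 0 0 0.05;0 0.005 0 0 0 0.024",
)

```text
clock: 21.35
tcp_pos: [0.5543, 0.3328, 0.2998]
orientation: [-1.293, 1.066, -1.066]
contact_force: [-1.0, -0.1, -2.1]
grip_width: 0.0123
```

Call:
send_rows(
  rows="0 0 -0.02 0 0 0;0 0 -0.03 0 0 0;0 0 -0.03 0 0 0;0 0 -0.03 0 0 0;0 0 0 0 0 0;0 0 0 0 0 0",
)

```text
clock: 21.95
tcp_pos: [0.555, 0.3318, 0.1919]
orientation: [-1.29, 1.067, -1.069]
contact_force: [0.4, -0.3, -1.4]
grip_width: 0.0125
```

```bash
python3 - <<'E'
from st import *
st([.554,.335,.082],.195)
s=r.grab_frame('scene');crop(s,330,150,490,310,'s13.png',4)
t=r.grab_frame('top');crop(t,130,150,250,270,'t13.png',5);crop(t,300,160,410,260,'t13h.png',6)
E
```

```text
t 21.95 tcp [0.555  0.3318 0.1919] zyaw 0.1896 ydir [ 0.003  0.001 -1.   ] F [ 0.4 -0.3 -1.4] g 0.0125 q [-0.8   0.47  0.23  1.68 -0.12  1.   -0.34]
d [-0.001   0.0032 -0.1099] dyaw 0.0054
```

View pics/s13.png

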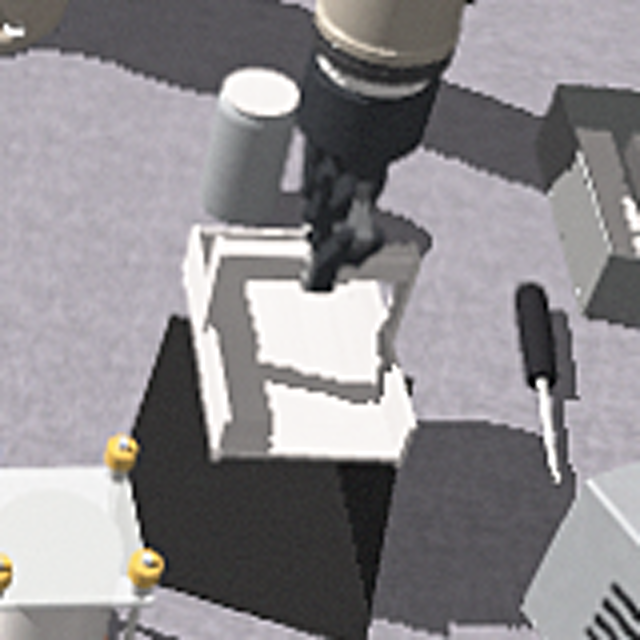

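View pics/t13h.png

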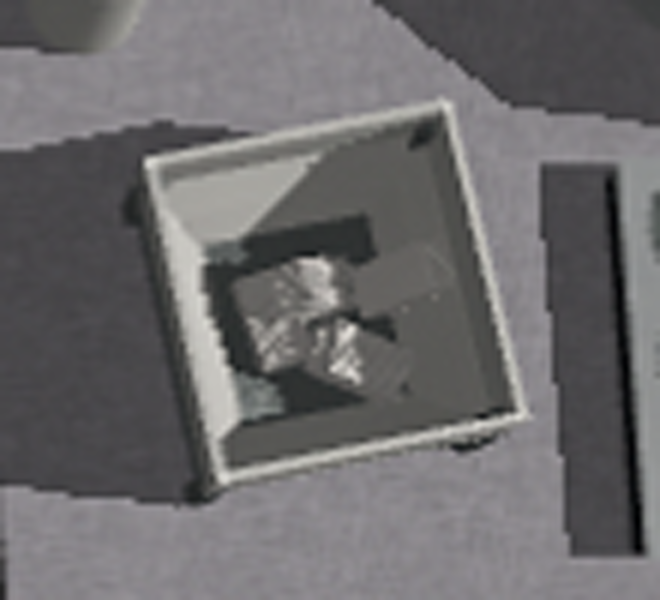

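The hopper holds the blocks and the tray is empty. I'll lower it onto the mat.

Call:
send_rows(
  rows="-0.001 0.002 -0.03 0 0 0;0 0.001 -0.03 0 0 0;0 0 -0.025 0 0 0;0 0 -0.013 0 0 0;0 0 -0.004 0 0 0;0 0 0 0 0 0;0 0 0 0 0 0",
)

```text
clock: 22.75
tcp_pos: [0.5542, 0.3371, 0.0911]
orientation: [-1.288, 1.064, -1.067]
contact_force: [0.2, -0.8, -1.4]
grip_width: 0.0123
```

```bash
python3 - <<'E'
from st import *
st([.554,.335,.081],.195)
E
```

```text
t 22.75 tcp [0.5542 0.3371 0.0911] zyaw 0.1924 ydir [ 0.005  0.004 -1.   ] F [ 0.2 -0.8 -1.4] g 0.0123 q [-0.78  0.59  0.2   1.75 -0.15  0.81 -0.32]
d [-0.0002 -0.0021 -0.0101] dyaw 0.0026
```

Call:
send_rows(
  rows="0 -0.001 -0.005 0 0 0;0 -0.001 -0.004 0 0 0;0 0 -0.002 0 0 0;0 0 0 0 0 0;0 0 0 0 0 0",
)

```text
clock: 23.25
tcp_pos: [0.5538, 0.3349, 0.081]
orientation: [-1.288, 1.065, -1.066]
contact_force: [-4.2, -2.2, 15.9]
grip_width: 0.0122
```

```bash
python3 - <<'E'
from st import *
st([.554,.335,.081],.195)
E
```

```text
t 23.25 tcp [0.5538 0.3349 0.081 ] zyaw 0.1922 ydir [ 0.004  0.004 -1.   ] F [-4.2 -2.2 15.9] g 0.0122 q [-0.78  0.6   0.19  1.76 -0.15  0.79 -0.32]
d [ 0.0002  0.0001 -0.    ] dyaw 0.0028
```

Contact at 16 N, with the tray down. Release, rise, and clear away.

Call:
send_rows(
  rows="0 0 0 0 0 0;0 0 0 0 0 0;0 0 0 0 0 0;0 0 0 0 0 0;0 0 0 0 0 0;0 0 0 0 0 0;0 0 0.02 0 0 0;0 0 0.03 0 0 0;0 0 0.04 0 0 0;0 0 0.04 0 0 0;0 0 0.04 0 0 0;-0.035 0.03 0.01 0 0 0;-0.035 0.03 0 0 0 0;-0.035 0.03 0 0 0 0;-0.035 0.03 0 0 0 0;-0.035 0.03 0 0 0 0;-0.035 0.03 0 0 0 0;-0.03 0.03 0 0 0 0;0 0 0 0 0 0",
  grip=0.085,
)

```text
clock: 25.15
tcp_pos: [0.3055, 0.5498, 0.258]
orientation: [-1.296, 1.06, -1.055]
contact_force: [-0.8, -0.6, -1.0]
grip_width: 0.0851
```

```bash
python3 - <<'E'
from st import *
st()
s=r.grab_frame('scene');crop(s,0,0,560,420,'s14.png',1);crop(s,340,210,460,320,'s14c.png',5)
t=r.grab_frame('top');crop(t,130,160,400,270,'t14.png',3)
E
```

```text
t 25.15 tcp [0.3055 0.5498 0.258 ] zyaw 0.2036 ydir [-0.001  0.004 -1.   ] F [-0.8 -0.6 -1. ] g 0.0851 q [-1.26  0.38  0.13  1.65 -0.05  1.11 -0.91]
```

View pics/s14.png

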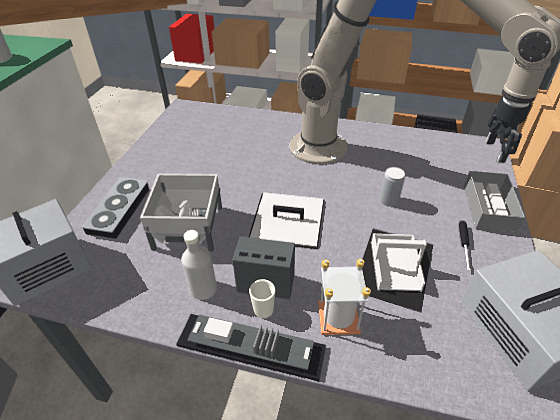

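View pics/t14.png

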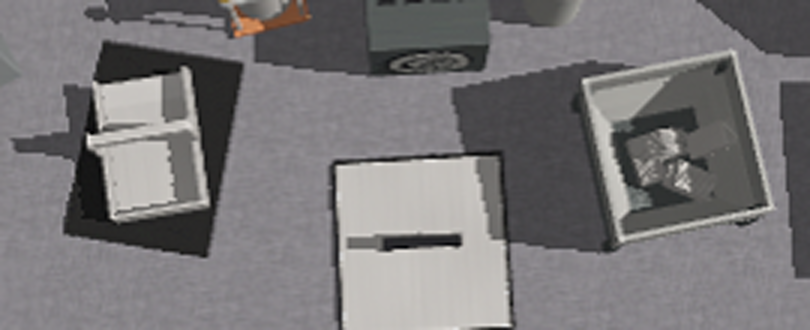

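View pics/s14c.png

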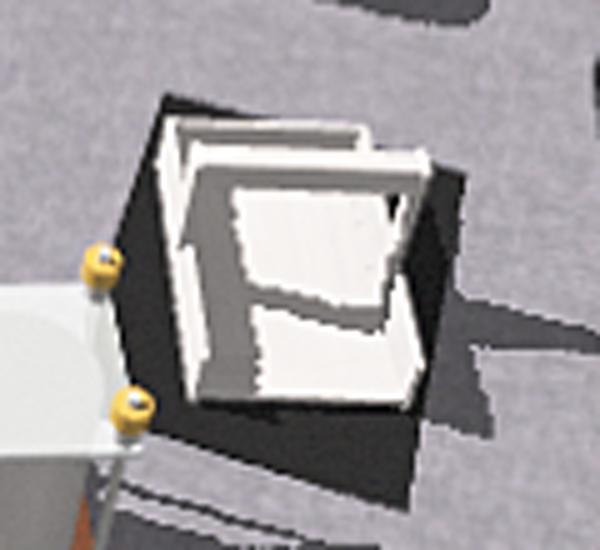

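```bash
python3 - <<'E'
from fit import *
t=r.grab_frame('top');s=r.grab_frame('scene')
T=rect(.09,.06,.043)
fit([(t,T,cp([(93,86),(189,67),(211,208),(112,222)],3,130,160)),(s,[T[2],T[3]],cp([(165,120),(368,126)],5,340,210))],[.55,.33,.19])
a=np.clip(t["pixels"].astype(float)*1.8,0,255).astype(np.uint8)
cv2.imwrite("pics/h1.png",cv2.resize(a[185:235,325:390,::-1],None,fx=10,fy=10,interpolation=cv2.INTER_CUBIC))
a=np.clip(s["pixels"].astype(float)*1.5,0,255).astype(np.uint8)
cv2.imwrite("pics/h2.png",cv2.resize(a[170:240,140:225,::-1],None,fx=8,fy=8,interpolation=cv2.INTER_CUBIC))
E
```

```text
[0.5497 0.3319 0.19  ] [[0.4, -0.9], [-0.7, 0.4], [-1.5, -0.7], [0.0, -0.2], [-0.0, -0.9], [-0.7, -0.6]]
```

View pics/h1.png

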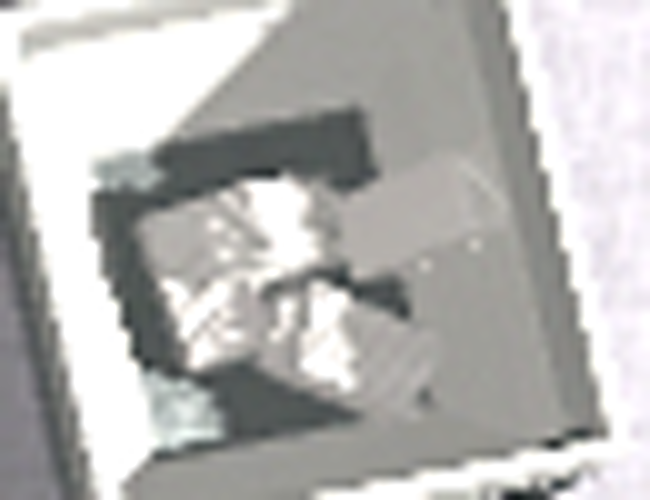

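View pics/h2.png

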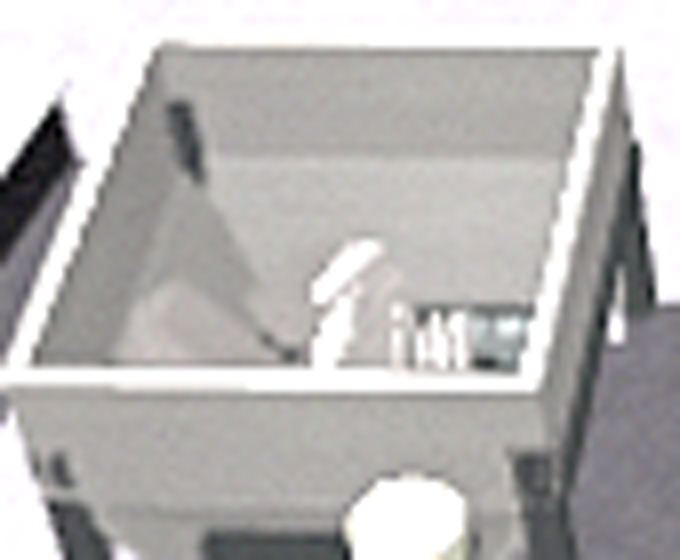

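```bash
python3 -c "
from bench import r
print(r.hand_in())"
```

```text
the job is handed in; nothing more can be done
None
```

The job is done and handed in at about 25 s on the robot's clock, well inside the 72 s limit.

- **Cover:** I took it off the hopper and laid it on the pad with the handle up. In the pictures it lies centred and square, with pad showing as a thin rim along its edges. I judged this by eye and did not fit a position.
- **Pouring:** I carried the loaded tray by its handle and tipped it to about 56° with the lip inside the hopper mouth. The pull on the wrist fell from about 4.7 N to about 2.7 N, which matches losing four 55 g heatsinks. Later pictures show the tray empty.
- **Tray:** It is back flat on the mat with its open end pointing as at first. By the last fit its centre is about 4 mm from the mat's centre.

- **Heatsink count not seen directly:** The blocks in the hopper overlap in both views. I could make out three clearly and a probable fourth. No heatsink shows on the table or in the tray, so the count of four rests on that and on the weight drop.
- **Bystanders and forces:** In the final pictures nothing else on the table appears to have moved. The highest force I read was about 16 N, when the tray touched down.

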